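# Load the bearing check stand and click its hold-down home

### The arm

A 6-joint arm with a two-finger parallel gripper is mounted at the origin on the work surface. World frame = base frame: x ahead of the robot, y to its left, z up, the work surface at z = 0. Lengths are in m, angles in rad, forces in N, time in s.
With the tool pointing down it reaches from about 0.35 to 0.725 m from the base axis. Payload 6 kg.
Tool frame: the origin (TCP) lies at the very end of the fingers, on their centre line; the grasp point (between the pads) lies pinch_z behind it (pinch_z is the distance from the TCP to the grasp point, in m); z points along the fingers, y is the line along which they close (so a half turn about z gives the same grasp; the last joint's range is limited). The gripper opens to 85 mm and grips with 20 to 120 N. Pads are 22 mm wide; open, the fingers measure 114 mm over their backs; the gripper's body (76 mm by 85 mm) begins 54 mm behind the grasp point. The pads swing forward as they close: fully open they stand 13 mm farther back than shut.
Start: joints at [1.462, 0.04, 0.085, 0, -1.615, -0.334], TCP at [0.257, 0.542, 0.231] pointing down, gripper open.
Joint ranges: [-2.56, 2.56], [-1.29, 2.01], [-1.08, 1.49], [-3.29, 1.98], [-2.81, -0.18], [-2.99, 2.99]. Speed limits (rad/s): [2.57, 2.57, 3.01, 3.14, 3.14, 3.14].

### API

Orientations are given as a rotation vector (axis times angle).
In Python, from cell import * gives the robot as it stands.
- The arm moves only by the tool apply_moves, never from a script. Its argument "steps" is a list of rows, each a list of 6 numbers: the shift along the tool's x, y, z each as a share of 120 mm, from -1 to 1, then the turn, a rotation vector about the tool's x, y, z each as a share of 360 degrees, from -1 to 1. A call has 1 to 12 rows; each row is the pose to reach, as a shift and turn from the pose commanded when the call began, along the tool's axes at that moment, turning the shorter way round; what a row does not reach only later rows make up. A row lasts 1/8 s, in which the tool goes at most 62.5 mm and 10.7 degrees, less where a joint would pass 70% of its speed; a pose out of reach is approached as far as the arm can. A call with a number of a shift or a turn outside -1 to 1 is refused whole. A call with a gripper value outside its range is refused whole. "gripper" is the finger opening in mm, from 0 to 85.4, set as the call begins (left out, the last holds). The fingers move at their own pace and stop on an object; "force" is the grip in N (left out, the last holds). Time passes only in rows, so rows that repeat a pose let the fingers close. It gives the time, the measured TCP pose, the force, the opening and the grip force at its end, in the units of the state.
- get_state(): the state, without advancing time (a new reading comes with each control period).
- camera(name): name is "scene" or "top"; returns the picture (400x640x3 uint8, red, green, blue); there is no depth.
- camera_info(name): a dict with "camera_matrix" (3x3 intrinsics, pixels), "world_from_camera" (4x4, takes a point from camera to world coordinates). Camera axes: x right, y down, z forward; pixel columns grow to the right and rows downward; lengths in m; the calibration is good to about 2 mm. A picture is of the moment at which its call begins. camera_info takes no time and is no camera call.
- hand_in(): hands the job in; it is judged then, once.
Trained networks look in the newest picture that a camera, given by its name, has taken for a name from the list of things; names that differ only in an ending like _2 or _b are one class to them, and where a whole thing is asked for, a point or a joint stands for the part that bears it (a point fixed in the world has none). Each returns a list of dicts, best first, with "conf" (0 to 1); they miss things now and then, are a little off and sometimes report something else, mostly with a low value. They report only what shows in the picture. A call takes as long as a camera call. They do not tell look-alikes from the thing itself.
- cut_out(camera, label): "region" (400x640 bool, what is visible of it).
- spot_point(camera, label): "centre" ([x, y, z] in m, in the coordinates of the camera as it stood for that picture, good to about 4 mm: a listed point, or the origin of a listed thing).
The state is a dict: "clock": time; "joint_pos": joint angles; "joint_vel": joint speeds; "joint_efforts": joint torques, N m; "eef_pos": TCP position; "eef_rot": TCP orientation; "contact_force": force on the tool from outside, world axes, zero at the start; "wrist_torque": the same for the moment, N m; "grip_width": finger opening in m; "gripper_force": force on a finger pad.
Only numpy, scipy, OpenCV 4.12 (cv2) and the standard library are available. Lean on these libraries where they do the work, as an engineer would, in place of code of your own. Each camera call takes 0.05 s, during which the arm holds its last target. There are 200 camera calls.

### The job

Take the bearing (the flat ring) out of the parts bin, lay it flat in the round nest of the check stand and let go of it. Then push the stand's upright handle round, anticlockwise seen from above, until the hold-down clicks home over the bearing and the little steel button on the pivot has dropped; stop at the click, do not force the handle on against the end of the notch. Leave the spacer in the bin and the other things on the bench where they are.

Things in the scene. Friction and masses are not known exactly. Their poses are not given: they have to be found in the camera images.
- stand: Bearing check stand, screwed down: aluminium foot plate 130 (x) by 205 (y) by 12 mm high. Origin on the table under the pivot axis of the hold-down; z up, its y axis points from the pivot to the nest.
- nest (a point): Centre of the nest's floor, 30 mm above the table and 85 mm from the pivot axis along the stand's +y. The nest is a dark round cup, inside diameter 51 mm, rim 8 mm high (outside diameter 62 mm), on a round pedestal.
- lever: The hold-down: one aluminium piece turning about a vertical axis (origin on it, 42 mm above the table): hub 72 mm across (top 82 mm), handle arm (26 mm wide, top 62 mm) and, across from it, a hold-down finger 30 mm wide reaching 101 mm, underside 52.5 mm up (4.5 mm over a bearing in the nest). At the start the finger stands clear of the nest. More than 40 N on it is forcing it.
- handle (a point): Top centre of the black upright handle, 106 mm above the table: a round post 16 mm across, 46 mm tall, on the end of the handle arm, 90 mm from the pivot axis. At the start it points roughly to the stand's -x, or up to 40 degrees on from there towards its -y. It is pushed anticlockwise seen from above; a slight drag (1 N) lets it stay where it is left.
- button_top (a point): Top centre of the steel button, 22 mm across, on the pivot axis: 93 mm above the table short of the click, some 3 to 5 mm higher on the ridge, 87 mm in the notch. The ridge (8 N or so at the handle) is met 30 to 55 degrees on from the start; its top, 12 degrees on, gives little force. Past it the handle jumps on some 15 degrees into the notch; then comes a hard wall. Not marked: feel for it.
- bin: Blue open parts bin, fixed, 175 (x) by 225 (y) by 50 mm high, walls 5 mm, floor 5 mm; a 5 mm wall across the middle makes two bays, side by side along its y, about 105 (y) by 165 (x) mm each. Origin under its centre.
- bearing: A steel ball bearing with black seals, a flat ring: outside diameter 42 mm, bore 18 mm, 18 mm high, about 0.12 kg, lying flat in one bay of the bin (either one). Origin at the centre of its underside, z along its axis.
- spacer: Plain solid steel spacer, a round slug 26 mm across and 34 mm high, standing in the other bay; to be left alone. Origin at the centre of its underside.
- tape: Roll of brown tape lying flat, 90 mm across, 25 mm high; to be left alone. Origin at the centre of its underside.
- screwdriver: Screwdriver lying on the bench between robot and stand; to be left alone.
- mug: White mug, 90 mm high, beyond the work; to be left alone.
- bottle: Clear bottle with blue cap, 66 mm across, 200 mm high, right of the stand; to be left alone.
- carton: Small cardboard carton 90 by 60 by 45 mm, left of the bin; to be left alone.
- jar: Amber glass jar, 60 mm across, 70 mm high, beyond the bin; to be left alone.
Mind the look-alikes: they are no part of the job. What is shaped like the stand but pink is not meant.

How it is judged:
By the outcome, as a careful person would: the job done as asked, in the order asked, and still so for the second after the job is handed in, with the robot touching nothing.
It also fails if it takes over 61 s, if anything falls off the work surface, if the arm or the gripper's body presses on something with over 40 N, if the wrist force passes 120 N, or if a joint passes its speed limit or range.

## Working session

There is one attempt and no reset: what is moved stays moved. The work goes in short steps, Python scripts to look and compute and a tool call to move; the robot and the scene stay as the last step left them, time stands still between calls to the robot, and variables do not carry over. Pictures are saved under pics/ and viewed, at most 10 in all, crops included, and the job is handed in when it is done.

Besides the shell and the picture viewer there is one more tool, called after "Emit:" as name(argument=value, ...), one argument or row to a line, values as JSON. apply_moves: Moves the arm, as the interface text tells. Its arguments: {"type":"object","properties":{"steps":{"type":"array","items":{"type":"array","items":{"type":"number","minimum":-1,"maximum":1}}},"gripper":{"type":"number"},"force":{"type":"number"}},"required":["steps"]}

```bash
mkdir -p pics
cat > h.py <<'E'
from cell import *
import numpy as np, cv2
from scipy.spatial.transform import Rotation as R
def spots(cam,labels):
    T=np.array(camera_info(cam)["world_from_camera"])
    for l in labels:
        for d in spot_point(cam,l)[:4]:
            c=np.array(d["centre"]); K=np.array(camera_info(cam)["camera_matrix"])
            p=K@c; print(cam,l,round(d["conf"],2),np.round(T[:3,:3]@c+T[:3,3],4),"px",np.round(p[:2]/p[2]))
def save(cam,name):
    im=camera(cam); cv2.imwrite("pics/"+name,im[:,:,::-1]); return im
def onplane(cam,px,z):
    i=camera_info(cam);T=np.array(i["world_from_camera"]);K=np.array(i["camera_matrix"])
    d=T[:3,:3]@np.linalg.solve(K,[px[0],px[1],1]);o=T[:3,3];return o+d*(z-o[2])/d[2]
def st():
    s=get_state(); print({k:np.round(s[k],4).tolist() for k in ("clock","joint_pos","eef_pos","eef_rot","contact_force","grip_width","gripper_force")})
    return s
def delta(target,yaw=None):
    """units for move from current pose to TCP target, tool down"""
    s=get_state();Rt=R.from_rotvec(s["eef_rot"]);print("shift units",np.round(Rt.inv().apply(np.array(target)-s["eef_pos"])/.12,3))
    print("tool x,y axes",np.round(Rt.as_matrix()[:,:2].T,3).tolist())
E
python3 - <<'E'
from h import *
L=["stand","nest","handle","button_top","bearing","spacer","bin","lever"]
for c in ("scene","top"):
    save(c,c+"0.png"); spots(c,L)
import cell; print([x for x in dir(cell) if not x.startswith('__')])
st(); delta([.257,.542,.231])
try: print(pinch_z)
except Exception as e: print(e)
E
```

```text
scene stand 0.78 [ 0.5558 -0.1195 -0.0018] px [290. 197.]
scene stand 0.61 [ 0.2694 -0.3819 -0.0004] px [312. 118.]
scene nest 0.85 [ 0.5621 -0.0348  0.0298] px [306. 207.]
scene nest 0.72 [ 0.2676 -0.2955  0.0275] px [328. 122.]
scene handle 0.56 [ 0.4638 -0.1378  0.1037] px [310. 153.]
scene button_top 0.6 [ 0.5512 -0.1205  0.0902] px [289. 173.]
scene bearing 0.51 [0.5228 0.1815 0.0075] px [370. 253.]
scene spacer 0.51 [0.5548 0.2866 0.0048] px [390. 287.]
scene spacer 0.22 [0.5363 0.2304 0.0031] px [379. 269.]
scene bin 0.92 [0.5335 0.2281 0.0009] px [379. 268.]
scene bin 0.56 [ 0.5536 -0.1172  0.0424] px [290. 186.]
scene lever 0.6 [ 0.552  -0.1214  0.0421] px [290. 185.]
top stand 0.93 [ 0.268  -0.3788 -0.0064] px [440. 280.]
top stand 0.75 [ 0.5509 -0.117  -0.0016] px [354. 187.]
top nest 0.95 [ 0.2667 -0.2919  0.0311] px [415. 281.]
top nest 0.62 [ 0.4257  0.0274 -0.0024] px [307. 226.]
top nest 0.61 [ 0.564  -0.0358  0.0265] px [328. 180.]
top handle 0.64 [ 0.4675 -0.1409  0.1043] px [366. 209.]
top button_top 0.42 [ 0.5552 -0.1204  0.0926] px [358. 179.]
top bearing 0.62 [0.5216 0.1871 0.0075] px [256. 194.]
top bearing 0.52 [ 0.5388  0.2318 -0.001 ] px [242. 188.]
top bearing 0.44 [0.7594 0.0457 0.0011] px [303. 121.]
top spacer 0.64 [0.5482 0.2868 0.0048] px [224. 185.]
top bin 0.74 [0.5398 0.2312 0.0013] px [242. 188.]
top lever 0.62 [ 0.5564 -0.1157  0.0413] px [355. 182.]
['IKError', 'camera', 'camera_info', 'cut_out', 'get_state', 'hand_in', 'pinch_z', 'spot_point']
{'clock': 0.9, 'joint_pos': [1.4617, 0.0402, 0.0848, 0.0, -1.6155, -0.3337], 'eef_pos': [0.2571, 0.5421, 0.2313], 'eef_rot': [3.0648, -0.6899, 0.0], 'contact_force': [0.2644, 0.0104, 0.0436], 'grip_width': 0.0851, 'gripper_force': 0.0}
shift units [-0.     0.001  0.002]
tool x,y axes [[0.904, -0.428, 0.0], [-0.428, -0.904, 0.0]]
0.0187
```

View pics/scene0.png

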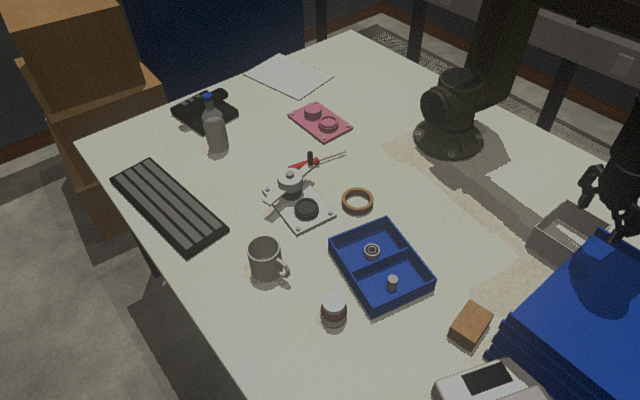

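View pics/top0.png

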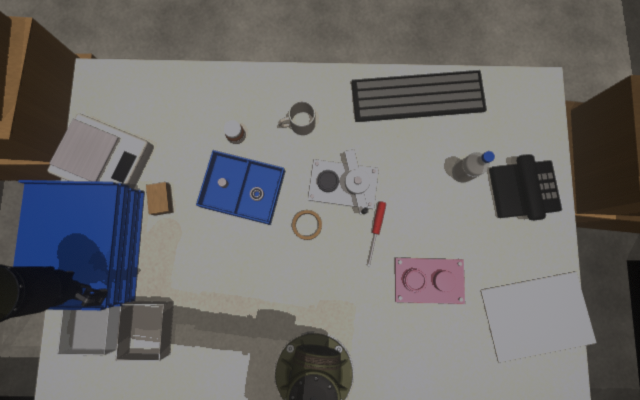

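Scene: the bearing is a small ring in the bin at (372,250), the spacer a slug at (393,283). Top view: bearing (256,194), spacer (223,183), grey stand with nest (328,181), button (357,181) and handle (365,210). Things that could be mistaken:
- for the bearing: tape roll, top (307,225)
- for the bearing: spacer, top (223,183)
- for the stand: pink stand, top (430,280)

I choose the bearing at (256,194) and the grey stand, and check both in one close crop.

Run:
```python
from h import *
a=cv2.imread("pics/top0.png")[140:230,190:400]; b=cv2.imread("pics/scene0.png")[140:300,240:450]
a=cv2.resize(a,(780,334),interpolation=cv2.INTER_CUBIC); b=cv2.resize(b[60:130],(780,260),interpolation=cv2.INTER_CUBIC)
cv2.imwrite("pics/crop1.png",np.vstack([a,b]))
camera("top");camera("scene")
for cam in("top","scene"):
  for l,z in(("bearing",.014),("button_top",.09),("nest",.035),("stand",.006),("handle",.09),("lever",.06),("bin",.03)):
    for d in cut_out(cam,l)[:3]:
      m=d["region"].astype(np.uint8); r,c=np.nonzero(m)
      (x0,x1),(y0,y1)=np.percentile(c,[0,100]),np.percentile(r,[0,100])
      print(cam,l,round(d["conf"],2),m.sum(),"cent",c.mean().round(1),r.mean().round(1),"box",x0,x1,y0,y1,"w",np.round(onplane(cam,(c.mean(),r.mean()),z),4), "mAR",[np.round(v,1) for v in cv2.minAreaRect(np.c_[c,r].astype(np.float32))])
for cam in("top","scene"):
  print(np.round(np.array(camera_info(cam)["world_from_camera"])[:3,3],3))
for i in range(3): spots("top",["bearing","nest","button_top","handle","stand"]); spots("scene",["bearing","nest","button_top","handle"]);camera("top");camera("scene")
```

```text
top bearing 0.42 146 cent 256.5 193.5 box 250.0 263.0 187.0 200.0 w [0.5212 0.1838 0.014 ] mAR [array([256.5, 193.5]), array([13., 13.]), np.float64(90.0)]
top button_top 0.41 46 cent 357.6 179.7 box 354.0 361.0 176.0 183.0 w [ 0.5539 -0.1184  0.09  ] mAR [array([357.8, 179.8]), array([6.4, 7.1]), np.float64(45.0)]
top nest 0.86 3145 cent 429.4 280.3 box 394.0 465.0 257.0 304.0 w [ 0.2697 -0.3337  0.035 ] mAR [array([429.4, 280.2]), array([72.2, 46.2]), np.float64(1.8)]
top nest 0.84 2085 cent 338.4 183.7 box 308.0 378.0 159.0 208.0 w [ 0.552  -0.0658  0.035 ] mAR [array([343.2, 183.7]), array([67. , 41.9]), np.float64(7.8)]
top nest 0.16 414 cent 233.9 131.5 box 223.0 245.0 120.0 143.0 w [0.7105 0.2582 0.035 ] mAR [array([233.5, 131.5]), array([25.5, 19.8]), np.float64(45.0)]
top stand 0.84 2026 cent 337.9 183.8 box 308.0 377.0 159.0 208.0 w [ 0.5574 -0.0659  0.006 ] mAR [array([343.1, 183.7]), array([66.6, 41.6]), np.float64(8.1)]
top stand 0.66 3071 cent 429.2 280.3 box 395.0 464.0 258.0 303.0 w [ 0.2685 -0.3416  0.006 ] mAR [array([429.5, 280.5]), array([45., 69.]), np.float64(90
[... 3889 characters left out ...]
 nest 0.77 [ 0.2678 -0.293   0.0298] px [415. 281.]
top button_top 0.51 [ 0.552  -0.1165  0.091 ] px [357. 180.]
top handle 0.64 [ 0.4653 -0.1414  0.1045] px [366. 210.]
top stand 0.89 [ 0.5529 -0.1201  0.003 ] px [355. 186.]
scene bearing 0.58 [0.5361 0.2291 0.002 ] px [379. 268.]
scene bearing 0.57 [0.5215 0.1821 0.0085] px [370. 252.]
scene nest 0.96 [ 0.2649 -0.294   0.0247] px [329. 123.]
scene nest 0.76 [ 0.5612 -0.0316  0.0267] px [307. 208.]
scene nest 0.27 [ 0.553  -0.1179  0.0405] px [290. 186.]
scene button_top 0.57 [ 0.5516 -0.1168  0.0926] px [290. 173.]
scene button_top 0.19 [5.374e-01 2.304e-01 2.000e-04] px [379. 269.]
scene handle 0.9 [ 0.4623 -0.1381  0.1059] px [310. 152.]
```

View pics/crop1.png

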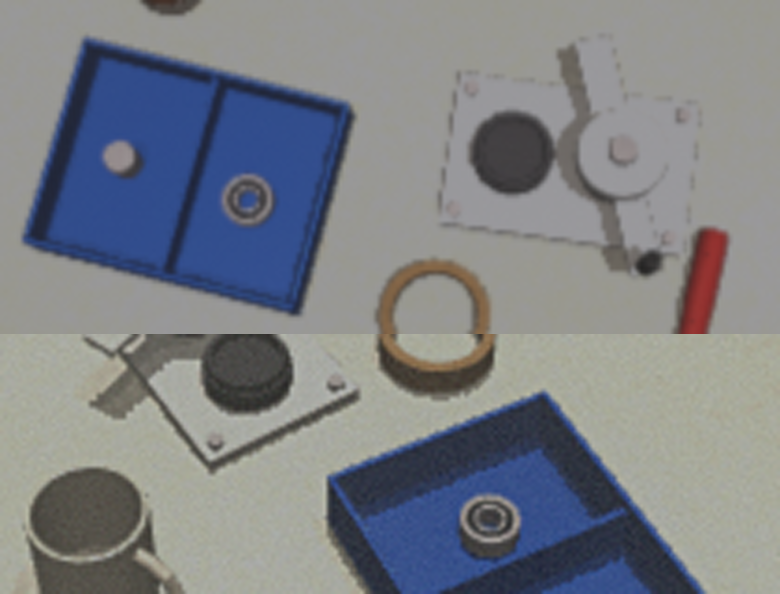

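The crop shows the bearing as a steel ring with a bore in the right-hand bay (crop 247,200), the solid spacer in the other bay, and the grey stand with its dark nest.

World positions:
- bearing (.522,.184)
- nest (.564,-.034)
- pivot (.553,-.1185); the nest is 85.7 mm from it, against 85 given
- handle (.465,-.139)

Moving above the bin now.

Emit:
apply_moves(
  steps=[
    [0.5,0.27,0,0,0,0],
    [1,0.54,0,0,0,0],
    [1,0.54,0,0,0,0],
  ],
  gripper=85,
  force=50,
)

```text
clock: 3.72
eef_pos: [0.3395, 0.4299, 0.2323]
eef_rot: [-3.062, 0.694, -0.001]
contact_force: [-0.0, 0.3, -0.3]
grip_width: 0.0852
gripper_force: 0.0
```

Emit:
apply_moves(
  steps=[
    [0.5,0.27,0,0,0,0],
    [1,0.54,0,0,0,0],
    [1,0.54,0,0,0,0],
  ],
)

```text
clock: 4.1
eef_pos: [0.4198, 0.3201, 0.2317]
eef_rot: [-3.063, 0.695, -0.001]
contact_force: [-0.7, 0.1, 0.2]
grip_width: 0.0852
gripper_force: 0.0
```

Emit:
apply_moves(
  steps=[
    [0.5,0.27,0,0,0,0],
    [1,0.54,0,0,0,0],
    [1,0.54,0,0,0,0],
  ],
)

```text
clock: 4.47
eef_pos: [0.5003, 0.2104, 0.2311]
eef_rot: [3.063, -0.695, -0.0]
contact_force: [-0.6, -0.4, 0.7]
grip_width: 0.085
gripper_force: 0.0
```

Emit:
apply_moves(
  steps=[
    [0.14,0.06,0.3,0,0,0.03],
    [0.27,0.13,0.6,0,0,0.06],
    [0.27,0.13,0.6,0,0,0.09],
    [0.27,0.13,0.6,0,0,0.12],
    [0.27,0.13,0.6,0,0,0.15],
    [0.27,0.13,0.6,0,0,0.18],
    [0.27,0.13,0.6,0,0,0.2075],
    [0.27,0.13,0.6,0,0,0.2075],
    [0.27,0.13,0.6,0,0,0.2075],
  ],
)

```text
clock: 5.6
eef_pos: [0.5214, 0.185, 0.1592]
eef_rot: [2.023, -2.403, -0.0]
contact_force: [0.4, -0.4, -0.6]
grip_width: 0.0848
gripper_force: 0.0
```

Run:
```python
from h import *
st();delta([.522,.184,.013]); save("scene","s1.png");camera("top")
```

```text
{'clock': 5.6, 'joint_pos': [0.7039, -0.0806, -0.165, -0.0001, -1.4865, -0.8753], 'eef_pos': [0.5214, 0.185, 0.1592], 'eef_rot': [2.023, -2.4034, -0.0001], 'contact_force': [0.3735, -0.3855, -0.6386], 'grip_width': 0.0848, 'gripper_force': 0.0}
shift units [ 0.007 -0.006  1.218]
tool x,y axes [[-0.171, -0.985, 0.0], [-0.985, 0.171, 0.0]]
```

Emit:
apply_moves(
  steps=[
    [0,0,0.4,0,0,0],
    [0,0,0.8,0,0,0],
    [0,0,1,0,0,0],
    [0,0,1,0,0,0],
  ],
)

```text
clock: 6.2
eef_pos: [0.5204, 0.1834, 0.0372]
eef_rot: [2.016, -2.404, -0.001]
contact_force: [-0.5, 0.4, 0.4]
grip_width: 0.0848
gripper_force: 0.0
```

Emit:
apply_moves(
  steps=[
    [0.01,0,0.1,0,0,0],
    [0.01,0,0.22,0,0,0],
    [0.01,0,0.22,0,0,0],
  ],
)

```text
clock: 6.58
eef_pos: [0.5207, 0.1826, 0.0116]
eef_rot: [2.016, -2.406, -0.001]
contact_force: [0.2, 0.0, 0.9]
grip_width: 0.085
gripper_force: 0.0
```

Emit:
apply_moves(
  steps=[
    [0,0,0,0,0,0],
    [0,0,0,0,0,0],
    [0,0,0,0,0,0],
    [0,0,0,0,0,0],
    [0,0,0,0,0,0],
    [0,0,0,0,0,0],
  ],
  gripper=30,
  force=50,
)

```text
clock: 7.32
eef_pos: [0.5219, 0.1833, 0.014]
eef_rot: [-2.017, 2.407, -0.001]
contact_force: [-2.6, 0.6, 5.5]
grip_width: 0.0394
gripper_force: 49.8
```

Emit:
apply_moves(
  steps=[
    [0,0,-0.15,0,0,0],
    [0,0,-0.4,0,0,0],
    [0,0,-0.7,0,0,0],
    [0,0,-0.7,0,0,0],
  ],
)

```text
clock: 7.82
eef_pos: [0.5231, 0.1839, 0.1012]
eef_rot: [-2.014, 2.403, -0.002]
contact_force: [-0.4, 0.2, -2.2]
grip_width: 0.0394
gripper_force: 50.6
```

Run:
```python
from h import *
st(); im=save("scene","x.png"); cv2.imwrite("pics/s2.png",cv2.resize(im[150:310,290:470,::-1],(675,600),interpolation=cv2.INTER_CUBIC)); camera("top")
spots("scene",["bearing"]);spots("top",["bearing"])
```

```text
{'clock': 7.825, 'joint_pos': [0.7011, -0.0629, -0.255, 0.0013, -1.3724, -0.877], 'eef_pos': [0.5231, 0.1839, 0.1012], 'eef_rot': [-2.014, 2.4028, -0.002], 'contact_force': [-0.4004, 0.2016, -2.1901], 'grip_width': 0.0394, 'gripper_force': 50.5736}
scene bearing 0.48 [0.5277 0.1829 0.0958] px [371. 232.]
scene bearing 0.38 [ 0.5577 -0.0329  0.0271] px [308. 207.]
top bearing 0.62 [ 0.5509 -0.1171  0.0907] px [357. 181.]
top bearing 0.41 [0.5228 0.1853 0.0918] px [252. 188.]
```

View pics/s2.png

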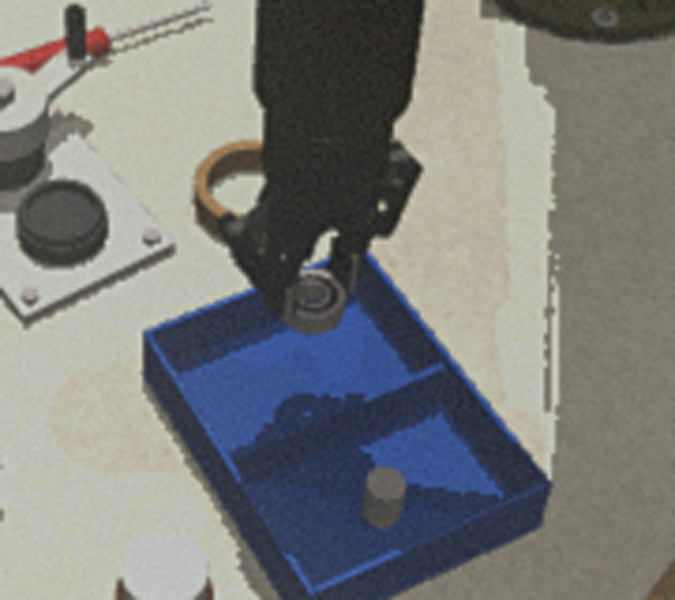

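The bearing is held flat between the finger tips (crop 312,300) and the spacer still stands. On to the nest.

Emit:
apply_moves(
  steps=[
    [0.25,-0.1,0,0,0,0],
    [0.6,-0.2,0,0,0,0],
    [0.86,-0.32,0,0,0,0],
    [0.86,-0.32,0,0,0,0],
  ],
)

```text
clock: 8.52
eef_pos: [0.5408, 0.0727, 0.0957]
eef_rot: [2.013, -2.409, -0.001]
contact_force: [-0.4, 1.0, -1.8]
grip_width: 0.0399
gripper_force: 50.6
```

Emit:
apply_moves(
  steps=[
    [0.3,-0.1,0,0,0,0],
    [0.6,-0.2,0,0,0,0],
    [0.8,-0.3,0,0,0,0],
    [0.86,-0.32,0,0,0,0],
    [0.86,-0.32,0,0,0,0],
  ],
)

```text
clock: 9.15
eef_pos: [0.5606, -0.0333, 0.0962]
eef_rot: [2.017, -2.407, -0.001]
contact_force: [-0.2, -0.4, -0.2]
grip_width: 0.0395
gripper_force: 50.6
```

Run:
```python
from h import *
st(); delta([.5644,-.0343,.04])
im=save("scene","x.png"); cv2.imwrite("pics/s3.png",cv2.resize(im[120:260,230:380,::-1],(640,597),interpolation=cv2.INTER_CUBIC)); camera("top")
spots("scene",["bearing","nest"]);spots("top",["bearing","nest"])
```

```text
{'clock': 9.15, 'joint_pos': [0.298, -0.0342, -0.2359, -0.0003, -1.3702, -0.474], 'eef_pos': [0.5606, -0.0333, 0.0962], 'eef_rot': [2.017, -2.4074, -0.0011], 'contact_force': [-0.2416, -0.3637, -0.1866], 'grip_width': 0.0395, 'gripper_force': 50.6114}
shift units [ 0.003 -0.033  0.469]
tool x,y axes [[-0.175, -0.985, 0.0], [-0.985, 0.175, 0.001]]
scene bearing 0.45 [ 0.5648 -0.0349  0.0896] px [304. 192.]
scene nest 0.88 [ 0.2683 -0.2921  0.0261] px [328. 123.]
scene nest 0.75 [ 0.5641 -0.0324  0.0281] px [306. 208.]
top nest 0.88 [ 0.5654 -0.0361  0.0274] px [329. 180.]
top nest 0.42 [ 0.553  -0.1182  0.093 ] px [358. 180.]
```

View pics/s3.png

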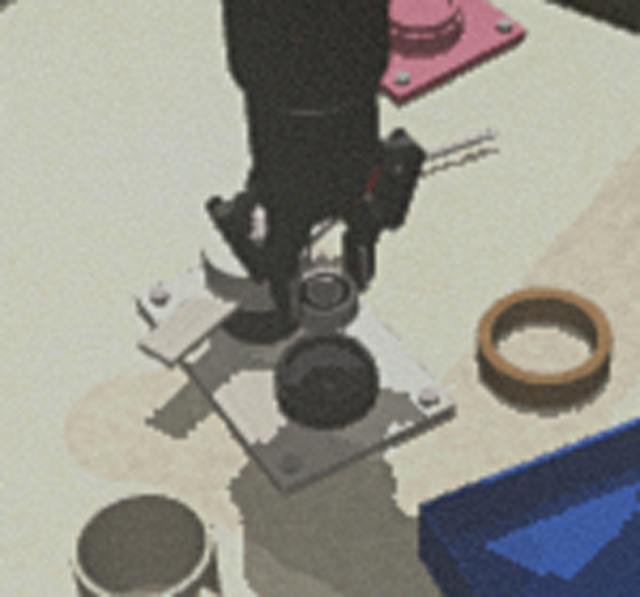

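The bearing (crop 326,292) hangs level above the nest (326,380). Lowering gently.

Emit:
apply_moves(
  steps=[
    [0,-0.02,0.1,0,0,0],
    [0,-0.02,0.2,0,0,0],
    [0,-0.02,0.3,0,0,0],
    [0,-0.02,0.38,0,0,0],
    [0,-0.02,0.38,0,0,0],
  ],
)

```text
clock: 10.07
eef_pos: [0.5626, -0.0342, 0.05]
eef_rot: [2.017, -2.407, -0.001]
contact_force: [-0.1, -0.3, -2.4]
grip_width: 0.0392
gripper_force: 50.6
```

Emit:
apply_moves(
  steps=[
    [0,0,0.03,0,0,0],
    [0,0,0.06,0,0,0],
    [0,0,0.06,0,0,0],
  ],
)

```text
clock: 10.45
eef_pos: [0.5632, -0.034, 0.0439]
eef_rot: [2.018, -2.408, -0.0]
contact_force: [-0.1, -0.1, -2.1]
grip_width: 0.0393
gripper_force: 50.6
```

Emit:
apply_moves(
  steps=[
    [0,0,0.02,0,0,0],
    [0,0,0.025,0,0,0],
    [0,0,0.025,0,0,0],
  ],
)

```text
clock: 10.82
eef_pos: [0.5633, -0.034, 0.0411]
eef_rot: [2.018, -2.408, 0.0]
contact_force: [-0.5, 0.3, -1.3]
grip_width: 0.0393
gripper_force: 50.6
```

Emit:
apply_moves(
  steps=[
    [0,0,0.01,0,0,0],
    [0,0,0.015,0,0,0],
    [0,0,0.015,0,0,0],
  ],
)

```text
clock: 11.2
eef_pos: [0.5632, -0.0341, 0.0392]
eef_rot: [2.018, -2.408, -0.0]
contact_force: [0.7, -0.4, -1.0]
grip_width: 0.0393
gripper_force: 50.6
```

Emit:
apply_moves(
  steps=[
    [0,0,0.01,0,0,0],
    [0,0,0.015,0,0,0],
    [0,0,0.015,0,0,0],
  ],
)

```text
clock: 11.58
eef_pos: [0.5634, -0.0341, 0.039]
eef_rot: [-2.018, 2.407, -0.001]
contact_force: [-5.4, 1.3, 6.5]
grip_width: 0.0395
gripper_force: 51.4
```

Run:
```python
from h import *
st()
im=save("scene","x.png"); cv2.imwrite("pics/s4.png",cv2.resize(im[150:240,255:355,::-1],(660,594),interpolation=cv2.INTER_CUBIC))
```

```text
{'clock': 11.575, 'joint_pos': [0.2955, 0.0093, -0.3004, 0.0006, -1.2607, -0.4712], 'eef_pos': [0.5634, -0.0341, 0.039], 'eef_rot': [-2.0182, 2.4074, -0.0011], 'contact_force': [-5.3847, 1.2708, 6.4582], 'grip_width': 0.0395, 'gripper_force': 51.4446}
```

View pics/s4.png

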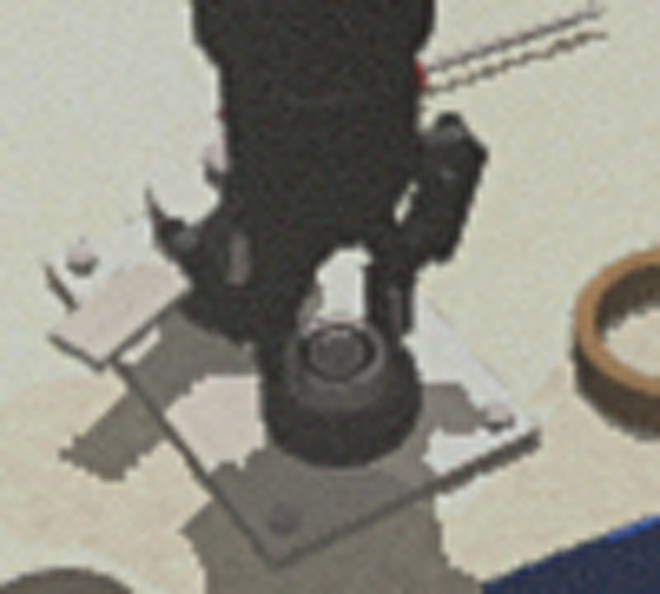

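The bearing sits inside the cup (crop 337,350) and contact came at the expected height. Releasing and lifting off.

Emit:
apply_moves(
  steps=[
    [0,0,0,0,0,0],
    [0,0,0,0,0,0],
    [0,0,0,0,0,0],
    [0,0,-0.1,0,0,0],
    [0,0,-0.25,0,0,0],
    [0,0,-0.6,0,0,0],
    [0,0,-1,0,0,0],
    [0,0,-1,0,0,0],
  ],
  gripper=60,
)

```text
clock: 12.62
eef_pos: [0.5658, -0.0341, 0.1645]
eef_rot: [-2.013, 2.401, -0.01]
contact_force: [1.0, 0.0, -0.3]
grip_width: 0.0601
gripper_force: 0.0
```

Run:
```python
from h import *
st()
im=save("scene","x.png"); cv2.imwrite("pics/s5.png",cv2.resize(im[150:240,255:355,::-1],(660,594),interpolation=cv2.INTER_CUBIC)); camera("top")
spots("scene",["bearing","handle","button_top"]);spots("top",["bearing","handle","button_top"])
```

```text
{'clock': 12.625, 'joint_pos': [0.2954, -0.0549, -0.1318, 0.0023, -1.4838, -0.4711], 'eef_pos': [0.5658, -0.0341, 0.1645], 'eef_rot': [-2.0127, 2.4012, -0.0095], 'contact_force': [1.0161, 0.0392, -0.2743], 'grip_width': 0.0601, 'gripper_force': 0.0}
scene bearing 0.64 [ 0.5659 -0.036   0.0303] px [305. 207.]
scene bearing 0.18 [ 0.5349  0.226  -0.0015] px [378. 268.]
scene handle 0.86 [ 0.4613 -0.1368  0.1064] px [311. 152.]
scene button_top 0.54 [ 0.5513 -0.1203  0.0923] px [289. 172.]
scene button_top 0.2 [0.4241 0.0297 0.0014] px [358. 203.]
top bearing 0.46 [7.561e-01 4.850e-02 3.000e-04] px [303. 122.]
top handle 0.88 [ 0.4701 -0.14    0.1057] px [366. 208.]
top handle 0.43 [ 0.5668 -0.0308  0.0285] px [327. 179.]
top button_top 0.4 [ 0.5519 -0.1217  0.0945] px [359. 180.]
```

View pics/s5.png

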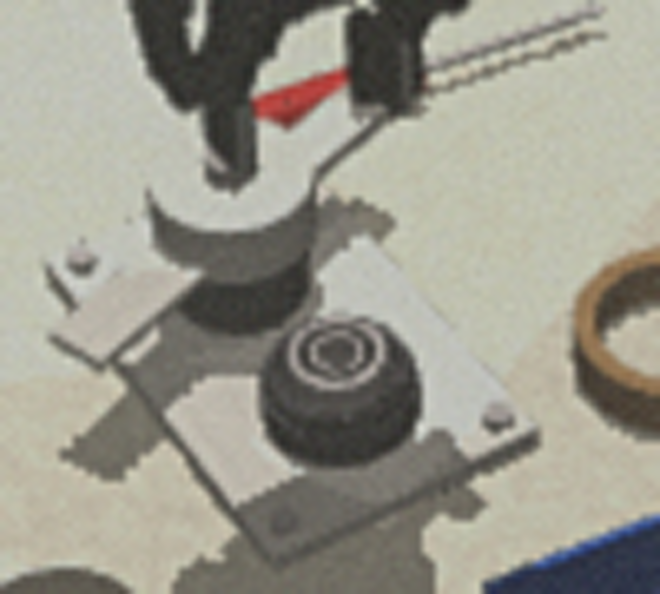

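The bearing lies flat in the nest (crop 337,352), flush all round. The handle is still at about (.465,-.139), 192.6° about the pivot. Next I shut the gripper and go behind it (its +y side), with tool x along the push tangent.

Emit:
apply_moves(
  steps=[
    [0.2,0.2,0,0,0,-0.02],
    [0.5,0.5,0,0,0,-0.04],
    [0.78,0.77,0,0,0,-0.063],
    [0.78,0.77,0,0,0,-0.063],
    [0.78,0.77,0,0,0,-0.063],
  ],
  gripper=0,
  force=40,
)

```text
clock: 13.65
eef_pos: [0.4561, -0.11, 0.1575]
eef_rot: [-2.451, 1.965, -0.0]
contact_force: [-0.5, -0.1, 0.3]
grip_width: 0.0003
gripper_force: 0.0
```

Run:
```python
from h import *
st(); delta([.4584,-.1103,.078])
```

```text
{'clock': 13.65, 'joint_pos': [0.1956, -0.317, -0.3707, 0.0001, -1.5169, 0.0234], 'eef_pos': [0.4561, -0.11, 0.1575], 'eef_rot': [-2.4507, 1.9654, -0.0003], 'contact_force': [-0.472, -0.0791, 0.2739], 'grip_width': 0.0003, 'gripper_force': 0.0}
shift units [ 0.007 -0.018  0.663]
tool x,y axes [[0.217, -0.976, 0.0], [-0.976, -0.217, -0.0]]
```

Down behind the handle, then forward 10 mm to touch, then the first 10°.

Emit:
apply_moves(
  steps=[
    [0,-0.02,0.3,0,0,0],
    [0,-0.02,0.6,0,0,0],
    [0,-0.02,0.66,0,0,0],
    [0,-0.02,0.66,0,0,0],
  ],
)

```text
clock: 14.15
eef_pos: [0.4588, -0.1094, 0.0788]
eef_rot: [2.452, -1.963, 0.0]
contact_force: [0.0, -0.3, 0.5]
grip_width: 0.0002
gripper_force: 0.0
```

Emit:
apply_moves(
  steps=[
    [0.04,0,0,0,0,0],
    [0.09,0,0,0,0,0],
    [0.09,0,0,0,0,0],
  ],
)

```text
clock: 14.52
eef_pos: [0.4611, -0.1205, 0.079]
eef_rot: [-2.451, 1.965, -0.001]
contact_force: [0.6, -0.2, -0.0]
grip_width: -0.0003
gripper_force: 0.0
```

Emit:
apply_moves(
  steps=[
    [0.033,0.005,0,0,0,-0.007],
    [0.066,0.011,0,0,0,-0.0139],
    [0.1,0.014,0,0,0,-0.021],
    [0.133,0.016,0,0,0,-0.0278],
  ],
)

```text
clock: 15.02
eef_pos: [0.4622, -0.1356, 0.0785]
eef_rot: [-2.614, 1.74, 0.001]
contact_force: [-0.7, 4.2, 1.7]
grip_width: 0.0
gripper_force: 2.2
```

Run:
```python
from h import *
st(); camera("scene");camera("top");spots("scene",["handle","button_top"]);spots("top",["handle","button_top"])
```

```text
{'clock': 15.025, 'joint_pos': [0.1339, -0.2506, -0.4621, -0.0012, -1.3592, 0.2625], 'eef_pos': [0.4622, -0.1356, 0.0785], 'eef_rot': [-2.6144, 1.7404, 0.0011], 'contact_force': [-0.7209, 4.2123, 1.7165], 'grip_width': 0.0, 'gripper_force': 2.1733}
scene handle 0.88 [ 0.4702 -0.1505  0.1046] px [305. 151.]
scene button_top 0.56 [ 0.5517 -0.1212  0.0937] px [289. 172.]
scene button_top 0.35 [ 0.5362  0.2282 -0.0009] px [379. 269.]
```

Emit:
apply_moves(
  steps=[
    [0.033,0.005,0,0,0,-0.007],
    [0.066,0.011,0,0,0,-0.0139],
    [0.1,0.014,0,0,0,-0.021],
    [0.133,0.016,0,0,0,-0.0278],
  ],
)

```text
clock: 15.82
eef_pos: [0.4665, -0.151, 0.0783]
eef_rot: [-2.756, 1.506, 0.001]
contact_force: [-2.2, 3.6, 1.7]
grip_width: -0.0002
gripper_force: 2.1
```

Emit:
apply_moves(
  steps=[
    [0.033,0.005,0,0,0,-0.007],
    [0.066,0.011,0,0,0,-0.0139],
    [0.066,0.011,0,0,0,-0.0139],
  ],
)

```text
clock: 16.2
eef_pos: [0.4699, -0.159, 0.0784]
eef_rot: [2.818, -1.387, 0.0]
contact_force: [-0.0, 1.0, 0.0]
grip_width: -0.0001
gripper_force: 0.0
```

```bash
cat >> h.py <<'E'
def ang():
    s=st(); v=np.array(s["eef_pos"][:2])-[.5525,-.119]; x=R.from_rotvec(s["eef_rot"]).as_matrix()[:2,0]
    print("pusher r",np.hypot(*v).round(4),"ang",np.degrees(np.arctan2(v[1],v[0])).round(1)%360,"toolx",np.degrees(np.arctan2(x[1],x[0])).round(1)%360,"F along x",np.dot(s["contact_force"][:2],x).round(2))
E
python3 - <<'E'
from h import *
ang(); camera("scene");camera("top");spots("scene",["handle","button_top"]);spots("top",["handle","button_top"])
E
```

```text
{'clock': 16.2, 'joint_pos': [0.0813, -0.2086, -0.428, 0.0003, -1.3513, 0.5745], 'eef_pos': [0.4699, -0.159, 0.0784], 'eef_rot': [2.8183, -1.3874, 0.0003], 'contact_force': [-0.0204, 0.9935, 0.0413], 'grip_width': -0.0001, 'gripper_force': 0.0}
pusher r 0.0918 ang 205.8 toolx 307.6 F along x -0.8
scene handle 0.78 [ 0.4819 -0.1763  0.1057] px [297. 148.]
scene button_top 0.5 [ 0.5518 -0.1159  0.0904] px [290. 174.]
```

Emit:
apply_moves(
  steps=[
    [0.026,0.005,0,0,0,-0.0055],
    [0.053,0.009,0,0,0,-0.0111],
    [0.053,0.009,0,0,0,-0.0111],
  ],
)

```text
clock: 16.88
eef_pos: [0.4728, -0.1644, 0.0783]
eef_rot: [-2.865, 1.288, 0.0]
contact_force: [-1.0, 1.9, 1.2]
grip_width: -0.0003
gripper_force: 0.8
```

Emit:
apply_moves(
  steps=[
    [0.026,0.005,0,0,0,-0.0055],
    [0.053,0.009,0,0,0,-0.0111],
    [0.053,0.009,0,0,0,-0.0111],
  ],
)

```text
clock: 17.25
eef_pos: [0.4763, -0.1701, 0.0783]
eef_rot: [2.908, -1.188, 0.001]
contact_force: [0.2, 0.4, 0.2]
grip_width: 0.0002
gripper_force: 0.2
```

Emit:
apply_moves(
  steps=[
    [0.026,0.005,0,0,0,-0.0055],
    [0.053,0.009,0,0,0,-0.0111],
    [0.053,0.009,0,0,0,-0.0111],
  ],
)

```text
clock: 17.62
eef_pos: [0.4802, -0.1754, 0.0783]
eef_rot: [2.947, -1.086, 0.001]
contact_force: [0.1, 0.3, -0.3]
grip_width: -0.0002
gripper_force: 0.0
```

Emit:
apply_moves(
  steps=[
    [0.026,0.005,0,0,0,-0.0055],
    [0.053,0.009,0,0,0,-0.0111],
    [0.053,0.009,0,0,0,-0.0111],
  ],
)

```text
clock: 18.0
eef_pos: [0.4842, -0.1802, 0.0783]
eef_rot: [2.984, -0.983, 0.0]
contact_force: [-0.3, 0.9, -0.0]
grip_width: -0.0001
gripper_force: 0.5
```

Run:
```python
from h import *
ang(); camera("scene");camera("top");spots("scene",["handle","button_top"]);spots("top",["handle","button_top"])
```

```text
{'clock': 18.0, 'joint_pos': [0.034, -0.1492, -0.3766, 0.0002, -1.3433, 0.9], 'eef_pos': [0.4842, -0.1802, 0.0783], 'eef_rot': [2.9836, -0.9832, 0.0002], 'contact_force': [-0.3036, 0.9007, -0.022], 'grip_width': -0.0001, 'gripper_force': 0.4792}
pusher r 0.0917 ang 221.9 toolx 323.5 F along x -0.78
scene handle 0.84 [ 0.4991 -0.1893  0.1063] px [289. 148.]
scene button_top 0.57 [ 0.5497 -0.118   0.0913] px [290. 173.]
top handle 0.5 [7.574e-01 5.030e-02 4.000e-04] px [302. 122.]
top button_top 0.68 [0.5392 0.2287 0.0024] px [243. 188.]
```

Emit:
apply_moves(
  steps=[
    [0.026,0.005,0,0,0,-0.0055],
    [0.053,0.009,0,0,0,-0.0111],
    [0.053,0.009,0,0,0,-0.0111],
  ],
)

```text
clock: 18.68
eef_pos: [0.4885, -0.1847, 0.0783]
eef_rot: [3.017, -0.877, -0.001]
contact_force: [-2.4, 2.0, 1.0]
grip_width: -0.0001
gripper_force: 1.3
```

Emit:
apply_moves(
  steps=[
    [0.026,0.005,0,0,0,-0.0055],
    [0.053,0.009,0,0,0,-0.0111],
    [0.053,0.009,0,0,0,-0.0111],
  ],
)

```text
clock: 19.05
eef_pos: [0.4927, -0.1888, 0.0782]
eef_rot: [-3.045, 0.772, 0.003]
contact_force: [-5.0, 3.6, 3.1]
grip_width: -0.0002
gripper_force: 2.8
```

The ridge is felt (about 6 N). On in small steps.

Emit:
apply_moves(
  steps=[
    [0.026,0.005,0,0,0,-0.0055],
    [0.053,0.009,0,0,0,-0.0111],
    [0.053,0.009,0,0,0,-0.0111],
  ],
)

```text
clock: 19.42
eef_pos: [0.4965, -0.1922, 0.0781]
eef_rot: [-3.07, 0.665, 0.008]
contact_force: [-10.2, 8.6, 6.8]
grip_width: -0.0
gripper_force: 6.7
```

Run:
```python
from h import *
ang(); camera("scene");spots("scene",["handle","button_top"])
```

```text
{'clock': 19.425, 'joint_pos': [0.0074, -0.0997, -0.3314, -0.0018, -1.3441, 1.1374], 'eef_pos': [0.4965, -0.1922, 0.0781], 'eef_rot': [-3.0699, 0.6646, 0.0083], 'contact_force': [-10.1643, 8.5904, 6.805], 'grip_width': -0.0, 'gripper_force': 6.6588}
pusher r 0.0922 ang 232.6 toolx 335.6 F along x -12.81
scene handle 0.87 [ 0.511  -0.1977  0.1063] px [284. 149.]
scene button_top 0.6 [ 0.553  -0.1175  0.0926] px [289. 173.]
```

Emit:
apply_moves(
  steps=[
    [0.013,0.003,0,0,0,-0.0028],
    [0.026,0.005,0,0,0,-0.0055],
    [0.026,0.005,0,0,0,-0.0055],
  ],
)

```text
clock: 19.95
eef_pos: [0.5008, -0.1948, 0.0783]
eef_rot: [-3.081, 0.612, 0.001]
contact_force: [-1.1, 0.7, 0.8]
grip_width: 0.0002
gripper_force: 1.0
```

Run:
```python
from h import *
ang(); im=save("scene","x.png");spots("scene",["handle","button_top"])
cv2.imwrite("pics/s6.png",cv2.resize(im[130:240,245:355,::-1],(600,600),interpolation=cv2.INTER_CUBIC))
```

```text
{'clock': 19.95, 'joint_pos': [0.0034, -0.0907, -0.3232, -0.0001, -1.3388, 1.1754], 'eef_pos': [0.5008, -0.1948, 0.0783], 'eef_rot': [-3.0814, 0.6118, 0.0008], 'contact_force': [-1.0853, 0.6847, 0.8362], 'grip_width': 0.0002, 'gripper_force': 1.0018}
pusher r 0.0917 ang 235.7 toolx 337.5 F along x -1.26
scene handle 0.98 [ 0.5165 -0.199   0.103 ] px [282. 150.]
scene handle 0.22 [0.4259 0.0303 0.0007] px [358. 204.]
scene button_top 0.63 [ 0.5552 -0.1194  0.0965] px [288. 172.]
```

View pics/s6.png

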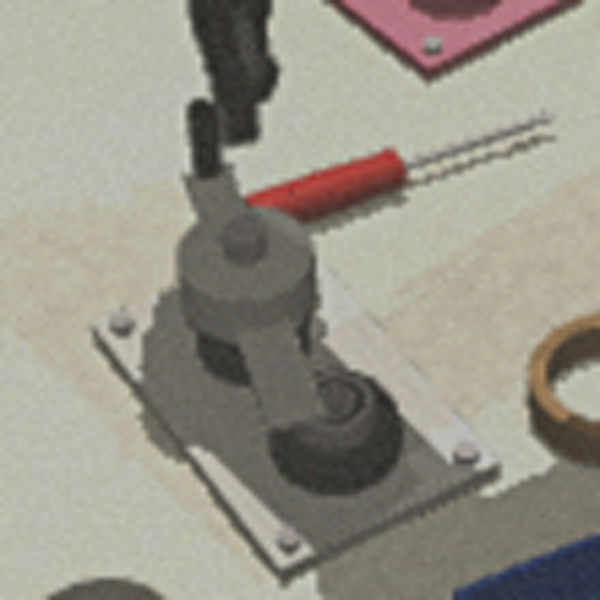

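The finger (crop 290,390) is partly over the bearing, the button reads higher (~96.5 mm) and force has dropped, so this is the ridge top, short of the click. On in small steps.

Emit:
apply_moves(
  steps=[
    [0.013,0.003,0,0,0,-0.0028],
    [0.026,0.005,0,0,0,-0.0055],
    [0.04,0.007,0,0,0,-0.0083],
    [0.04,0.007,0,0,0,-0.0083],
  ],
)

```text
clock: 20.6
eef_pos: [0.5057, -0.1979, 0.0784]
eef_rot: [3.096, -0.53, 0.002]
contact_force: [-0.1, 0.2, 0.4]
grip_width: -0.0001
gripper_force: 0.0
```

Run:
```python
from h import *
ang(); 
for i in range(2): camera("scene");spots("scene",["handle","button_top"])
```

```text
{'clock': 20.6, 'joint_pos': [-0.0023, -0.0767, -0.31, 0.0007, -1.3365, 1.2341], 'eef_pos': [0.5057, -0.1979, 0.0784], 'eef_rot': [3.0961, -0.5297, 0.0015], 'contact_force': [-0.0889, 0.1877, 0.375], 'grip_width': -0.0001, 'gripper_force': 0.0}
pusher r 0.0917 ang 239.3 toolx 340.6 F along x -0.15
scene handle 0.72 [ 0.521  -0.2009  0.1051] px [281. 150.]
scene button_top 0.38 [ 0.5537 -0.1191  0.0952] px [289. 172.]
scene handle 0.67 [ 0.5244 -0.1997  0.1033] px [280. 151.]
scene button_top 0.47 [ 0.5489 -0.1185  0.096 ] px [290. 171.]
```

Emit:
apply_moves(
  steps=[
    [0.013,0.003,0,0,0,-0.0028],
    [0.026,0.005,0,0,0,-0.0055],
    [0.04,0.007,0,0,0,-0.0083],
    [0.04,0.007,0,0,0,-0.0083],
  ],
)

```text
clock: 21.4
eef_pos: [0.5095, -0.2, 0.0783]
eef_rot: [3.109, -0.449, -0.0]
contact_force: [-1.6, -0.4, 0.8]
grip_width: -0.0001
gripper_force: 0.5
```

Run:
```python
from h import *
ang(); 
for i in range(2): camera("scene");spots("scene",["handle","button_top"])
```

```text
{'clock': 21.4, 'joint_pos': [-0.0069, -0.0636, -0.2977, 0.0001, -1.337, 1.2909], 'eef_pos': [0.5095, -0.2, 0.0783], 'eef_rot': [3.1092, -0.4489, -0.0005], 'contact_force': [-1.6257, -0.3986, 0.7951], 'grip_width': -0.0001, 'gripper_force': 0.4541}
pusher r 0.0917 ang 242.0 toolx 343.6 F along x -1.45
scene handle 0.93 [ 0.5246 -0.2016  0.1014] px [280. 151.]
scene button_top 0.57 [ 0.5513 -0.1163  0.0954] px [290. 172.]
scene handle 0.88 [ 0.5258 -0.2037  0.1046] px [279. 150.]
scene button_top 0.61 [ 0.5549 -0.1203  0.0983] px [288. 171.]
```

Emit:
apply_moves(
  steps=[
    [0.013,0.003,0,0,0,-0.0028],
    [0.026,0.005,0,0,0,-0.0055],
    [0.04,0.007,0,0,0,-0.0083],
    [0.04,0.007,0,0,0,-0.0083],
  ],
)

```text
clock: 22.2
eef_pos: [0.5141, -0.2022, 0.0783]
eef_rot: [3.12, -0.368, 0.0]
contact_force: [0.5, 0.5, 0.4]
grip_width: -0.0002
gripper_force: 0.0
```

Run:
```python
from h import *
ang(); 
for i in range(2): camera("scene");spots("scene",["handle","button_top"])
```

```text
{'clock': 22.2, 'joint_pos': [-0.011, -0.0503, -0.2849, 0.0002, -1.3359, 1.3472], 'eef_pos': [0.5141, -0.2022, 0.0783], 'eef_rot': [3.1198, -0.3675, 0.0004], 'contact_force': [0.4624, 0.5229, 0.3626], 'grip_width': -0.0002, 'gripper_force': 0.0}
pusher r 0.0917 ang 245.2 toolx 346.6 F along x 0.33
scene handle 0.66 [ 0.5352 -0.2048  0.1044] px [276. 151.]
scene button_top 0.58 [ 0.5527 -0.1207  0.0915] px [289. 173.]
scene button_top 0.24 [0.7544 0.0466 0.0034] px [266. 268.]
scene handle 0.73 [ 0.5492 -0.2053  0.1044] px [272. 153.]
scene handle 0.18 [0.5351 0.2285 0.0012] px [379. 268.]
scene button_top 0.57 [ 0.5494 -0.1166  0.0883] px [291. 174.]
```

The handle is jumping on by itself and the button is dropping. I stop pushing, back off and go up.

Emit:
apply_moves(
  steps=[
    [-0.05,0,0,0,0,0],
    [-0.15,0,0,0,0,0],
    [-0.2,0,-0.2,0,0,0],
    [-0.2,0,-0.5,0,0,0],
    [-0.2,0,-0.9,0,0,0],
    [-0.2,0,-0.9,0,0,0],
  ],
)

```text
clock: 23.25
eef_pos: [0.4917, -0.197, 0.1914]
eef_rot: [3.119, -0.368, 0.013]
contact_force: [-0.8, -1.0, 0.0]
grip_width: 0.0002
gripper_force: 0.0
```

Run:
```python
from h import *
ang()
for i in range(3):
  im=save("scene","x.png");save("top","y.png");spots("scene",["handle","button_top","bearing"]);spots("top",["handle","button_top"])
im=cv2.imread("pics/x.png");t=cv2.imread("pics/y.png")
cv2.imwrite("pics/s7.png",np.hstack([cv2.resize(im[130:240,245:355],(400,400),interpolation=cv2.INTER_CUBIC),cv2.resize(t[140:240,290:390],(400,400),interpolation=cv2.INTER_CUBIC)]))
```

```text
{'clock': 23.25, 'joint_pos': [0.0002, -0.1569, -0.177, 0.0018, -1.5426, 1.3358], 'eef_pos': [0.4917, -0.197, 0.1914], 'eef_rot': [3.1191, -0.3678, 0.013], 'contact_force': [-0.8368, -1.0263, 0.0355], 'grip_width': 0.0002, 'gripper_force': 0.0}
pusher r 0.099 ang 232.1 toolx 346.5 F along x -0.58
scene handle 0.96 [ 0.545  -0.2068  0.1045] px [273. 153.]
scene button_top 0.49 [ 0.5526 -0.1157  0.0847] px [290. 175.]
scene bearing 0.56 [ 0.5668 -0.0358  0.033 ] px [304. 207.]
scene handle 0.79 [ 0.5441 -0.2063  0.102 ] px [273. 153.]
scene handle 0.45 [ 5.542e-01 -1.187e-01  2.000e-04] px [291. 196.]
scene button_top 0.38 [ 0.5509 -0.1173  0.0873] px [290. 174.]
scene bearing 0.41 [ 0.5653 -0.0371  0.0314] px [304. 206.]
top handle 0.2 [ 4.045e-01 -1.803e-01 -4.000e-04] px [375. 234.]
top handle 0.17 [ 0.5018  0.474  -0.005 ] px [164. 199.]
top button_top 0.29 [ 0.501   0.4707 -0.0049] px [165. 199.]
scene handle 0.9 [ 0.5473 -0.205   0.1075] px [272. 152.]
scene handle 0.52 [ 4.052e-01 -1.809e-01 -3.000e-04] px [317. 163.]
scene button_top 0.57 [ 0.5497 -0.1153  0.0851] px [291. 175.]
scene bearing 0.66 [ 0.5536 -0.1218  0.0405] px [289. 186.]
scene bearing 0.55 [ 0.5649 -0.0357  0.0302] px [305. 207.]
scene bearing 0.36 [ 0.406  -0.1762 -0.0027] px [318. 165.]
scene bearing 0.23 [0.5523 0.2868 0.0043] px [391. 287.]
top handle 0.68 [0.5504 0.2864 0.0075] px [224. 184.]
top handle 0.22 [ 0.5512 -0.119   0.001 ] px [355. 186.]
```

View pics/s7.png

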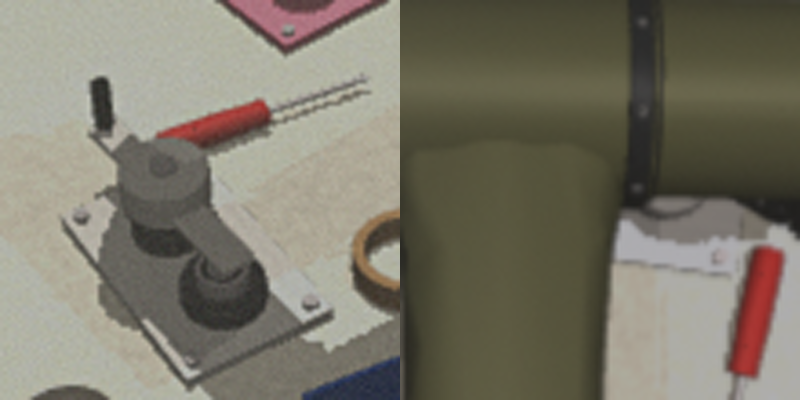

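The finger lies over the bearing (left crop 225,250). The button has dropped to about 86 mm, against 87 expected and 93 before the click. The handle rests at about 266° and the arm is clear, so I hand in.

```bash
python3 -c "
from cell import *
print(hand_in())"
```

```text
the job is handed in; nothing more can be done
None
```

The job is handed in at about 24 s on the robot's clock: the bearing lies flat in the nest, the hold-down has clicked home over it, the button has dropped (measured about 86 mm), and the arm is clear. I did not push the handle on after the click.

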